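# Hold the coolant cap at its half-turned venting position

## Task

The coolant tank must breathe before it is sealed: take the washed cap with the wing handle out of the drain tray, push it fully down into the tank's filler neck so that its cross-pin drops through the two notches, and turn it clockwise (seen from above) about half-way to the lock, an eighth of a turn from where it went in. Do not turn it on to where the lock catch clicks, even for a moment. The cap is sprung and turns back if let go, so finish while still gripping it there, half-turned and steady, and leave everything else on the bench where it is.

Things in the scene. Friction and masses are not known exactly. Their poses are not given: they have to be found in the camera images.
- cap_wing (a point): on the axis of the black bayonet cap (0.12 kg, 70 mm wide) at the gripping height of its wing. z: cap axis, up; x: along the wing. Wing: upright bar 56 mm long (x), 14 mm thick (y), from 21 mm below this point to 11 mm above; under it an 8 mm thick flange with two 3 mm pips at +y, -y. Stands upright in the tray at either end. Half a turn gives the same cap. When fully in the neck: 29 to 31 mm above neck_rim
- cap_pin (a point): centre of the cap's steel cross-pin, 41 mm below cap_wing on the cap's axis: a round pin 8 mm thick, 50 mm long in all, along the cap's x (parallel to the wing), through the plug, which is 34 mm in diameter and runs from the flange (29 mm below cap_wing) to 47 mm below cap_wing
- neck_rim (a point): centre of the filler neck's top rim on the fixed white tank (190 x 140 mm; neck 64 mm wide), 122 mm above the bench, z up. Lip 6 mm thick with a 39 mm hole and two 13 mm wide notches at +x and -x (a rib on the tank marks each) that let the pin through. Wing along x, the cap goes down until its flange rests on the rim; then it turns clockwise, pin under the lip. Anticlockwise is blocked
- lock_post (a point): top of the small white post with a sprung steel catch beside the neck, 52 mm from its axis and 12 degrees anticlockwise of the neck's +x, level with the top of the rim; the catch points at the axis and clicks over a pip of the cap's flange when the cap nears the lock
- collar (a joint): angle (rad) of the sprung collar inside the neck, turned by the inserted pin: 0 = entry, grows as the cap turns clockwise from above, 0.785 = half-way, 1.57 = locked end stop; the catch begins to click at about 1.25. The pin has about 0.14 rad of play either way in it, so the wing runs ahead by that much. The spring resists with 0.05 N m at 0 and 0.13 N m at half-way, and turns a released cap back
- tray: aluminium drain tray of the parts washer, 220 x 340 mm, walls 28 mm high and 3 mm thick, floor 3 mm thick; origin under its centre, long side along its y; fixed
- screw_cap: a second black cap in the tray, with a round ribbed knob 44 mm wide instead of a wing, 70 mm flange, 51 mm tall; it belongs to another tank. Origin: centre of its underside
- housing: small aluminium pipe flange in the tray, 56 x 34 x 32 mm, origin under its centre
- wrench: steel open-ended wrench, 190 mm long, lying on the bench
- carton: closed cardboard parts carton 85 x 85 x 100 mm, origin under its centre
- tin: low grease tin, 70 mm wide, 60 mm tall, origin under its centre
- jug: grey oil jug, 120 x 200 x 265 mm, origin under its centre
- filter: grey oil filter, 74 mm wide, 86 mm tall, origin under its centre
There are look-alikes about, which are no part of the job. Leave any green or orange look-alike of the part that bears cap_wing alone.

How it is judged:
On the way:
1. the cap is fully down in the neck, pin through the notches, not yet turned (horizontal distance between cap_wing and neck_rim below 0.006 m and z of cap_wing in the frame of neck_rim below 0.034 m and angle between cap_wing's own z axis and vertical below 0.12 rad and value of joint collar below 0.4 rad and angle between the x axis of cap_wing and the x axis of neck_rim, either way round below 0.45 rad), for 0.1 s.
At the end, for the whole second after the job is handed in: Cap fully down in the neck (wing point under 34 mm above the rim, within 6 mm of its axis, upright within 7 deg), collar turned clockwise to 0.42 to 1.05 rad and wing 31.5 to 68.7 deg from the notches, steady (under 0.3 rad/s), fingers still gripping the cap with over 2 N (horizontal distance between cap_wing and neck_rim below 0.006 m and z of cap_wing in the frame of neck_rim below 0.034 m and angle between cap_wing's own z axis and vertical below 0.12 rad and value of joint collar between 0.42 and 1.05 rad and angle between the x axis of cap_wing and the x axis of neck_rim, either way round between 0.55 and 1.2 rad and velocity of joint collar between -0.3 and 0.3 rad/s and contact force between the fingers and cap above 2 N); the arm keeps its last pose, push and grip.
It fails at once if the cap was turned on to the lock catch (collar past 1.25 rad) (value of joint collar above 1.25 rad).
It fails at once if another thing on the bench or in the tray was moved more than 25 mm or knocked over (distance of any of screw_cap, housing, wrench, carton, tin, jug, filter from where it was at the start of the episode above 0.025 m or angle between any of screw_cap, housing, wrench, carton, tin, jug, filter's own z axis and vertical above 0.5 rad).
It also fails if it takes over 51 s, if anything falls off the work surface, if the arm or the gripper's body presses on something with over 40 N, if the wrist force passes 120 N, or if a joint passes its speed limit or range.

## Robot

A 6-joint arm with a two-finger parallel gripper is mounted at the origin on the work surface. World frame = base frame: x ahead of the robot, y to its left, z up, the work surface at z = 0. Lengths are in m, angles in rad, forces in N, time in s.
With the tool pointing down it reaches from about 0.375 to 0.825 m from the base axis. Payload 5.5 kg.
Tool frame: the origin (TCP) lies on the centre line of the jaws, within the pads' length; the fingertips stand 8 mm ahead of it and the grasp point (between the pads) lies 11 mm behind it; z points along the fingers, y is the line along which they close (so a half turn about z gives the same grasp; the last joint's range is limited). The gripper opens to 85 mm and grips with 20 to 120 N. Pads are 22 mm wide; open, the fingers measure 114 mm over their backs; the gripper's body (76 mm by 85 mm) begins 54 mm behind the grasp point. The pads swing forward as they close: fully open they stand 13 mm farther back than shut.
Start: joints at [-1.346, 0.314, -0.047, 1.21, 0, 1.571], TCP at [0.134, -0.585, 0.239] pointing down, gripper open.
Joint ranges: [-2.67, 2.67], [-0.69, 1.73], [-1.03, 1.25], [-2.08, 2.16], [-1.42, 1.45], [-3.14, 3.14]. Speed limits (rad/s): [2.39, 2.39, 3.01, 3.14, 3.14, 3.14].

## Interface

Orientations are given as [roll, pitch, yaw] about the fixed x, y, z axes, in that order (R = Rz(yaw) Ry(pitch) Rx(roll)).
In Python, from plant import read_state, grab_frame, camera_model, close_job gives the robot as it stands.
- The arm moves only by the tool step_arm, never from a script. Its argument "moves" is a list of rows, each an object of numbers: "dx", "dy", "dz": the shift along the tool's x, y, z in m; "ax", "ay", "az": the turn, a rotation vector about the tool's x, y, z in degrees; "gripper": the closure, from -1 (fully open) to 1 (shut), so that 0 is half open. In form: [{"dx": .., "dy": .., "dz": .., "ax": .., "ay": .., "az": .., "gripper": ..}, ...]. A call has exactly 8 rows; each row shifts and turns the commanded pose from where the row before left it, along the tool's axes as they then stand; what a row does not reach is not made up. A row lasts 1/8 s, in which the tool goes at most 62.5 mm and 10.7 degrees, less where a joint would pass 70% of its speed; a pose out of reach is approached as far as the arm can. A call is refused whole if a number of a shift passes 0.0625 or a number of a turn 10.7, either way. A call with a gripper value outside its range is refused whole. The fingers move at their own pace and stop on an object; "squeeze" is the grip in N (left out, the last holds). Time passes only in rows, so rows that do not move let the fingers close, or fill a call up. It gives the time, the measured TCP pose, the force, the opening and the grip force at its end, in the units of the state.
- read_state(): the state, without advancing time (a new reading comes with each control period).
- grab_frame(name): name is "side" or "top"; returns the picture (420x560x3 uint8, red, green, blue); there is no depth.
- camera_model(name): a dict with "vertical_fov" (degrees; the focal length in pixels is half the picture's height over the tangent of half this angle, whatever the lens; pixels are square), "cx", "cy" (the principal point, pixels), "R" (3x3) and "t" (3): a world point X has camera coordinates R X + t. Camera axes: x right, y down, z forward; pixel columns grow to the right and rows downward; lengths in m; the calibration is good to about 2 mm. A picture is of the moment at which its call begins. camera_model takes no time and is no camera call.
- close_job(): hands the job in; it is judged then, once.
The state is a dict: "time_s": time; "q": joint angles; "joint_vel": joint speeds; "effort": joint torques, N m; "eef_pos": TCP position; "eef_rot": TCP orientation; "force": force on the tool from outside, world axes, zero at the start; "ft_torque": the same for the moment, N m; "finger_gap": opening from 0.0 (shut) to 1.0 (fully open); "gripper_force": force on a finger pad.
Only numpy, scipy, OpenCV 4.12 (cv2) and the standard library are available. Lean on these libraries where they do the work, as an engineer would, in place of code of your own. Each camera call takes 0.05 s, during which the arm holds its last target. There are 200 camera calls.

## Working session

There is one attempt and no reset: what is moved stays moved. The work goes in short steps, Python scripts to look and compute and a tool call to move; the robot and the scene stay as the last step left them, time stands still between calls to the robot, and variables do not carry over. Pictures are saved under pics/ and viewed, at most 10 in all, crops included, and the job is handed in when it is done.

Besides the shell and the picture viewer there is one more tool, called after "Call:" as name(argument=value, ...) on one line, values as JSON. step_arm: Moves the arm, as the interface text tells. Its arguments: {"type":"object","properties":{"moves":{"type":"array","items":{"type":"object","properties":{"dx":{"type":"number"},"dy":{"type":"number"},"dz":{"type":"number"},"ax":{"type":"number"},"ay":{"type":"number"},"az":{"type":"number"},"gripper":{"type":"number"}}}},"squeeze":{"type":"number"}},"required":["moves"]}

```bash
mkdir -p pics; cat > h.py <<'E'
import numpy as np, cv2
from plant import *
def f(n,name):
    im=grab_frame(n); cv2.imwrite('pics/'+name,im[:,:,::-1]); return im
def cam(n):
    c=camera_model(n); fl=210/np.tan(np.radians(c['vertical_fov'])/2); return c,fl,np.array(c['R']),np.array(c['t'])
def ray(n,u,v,z):
    c,fl,R,t=cam(n); d=R.T@np.array([(u-c['cx'])/fl,(v-c['cy'])/fl,1]); o=-R.T@t
    return o+d*(z-o[2])/d[2]
def proj(n,X):
    c,fl,R,t=cam(n); p=R@np.array(X)+t; return np.array([c['cx']+fl*p[0]/p[2],c['cy']+fl*p[1]/p[2]])
E
python3 - <<'E'
from h import *
a=f('top','top0.png'); b=f('side','side0.png')
print(camera_model('top'),camera_model('side'),read_state())
E
```

```text
{'vertical_fov': 46.146934332826035, 'cx': 273.5985874885768, 'cy': 206.79502813061617, 'R': array([[ 0.01075816, -0.99992833, -0.00525351],
       [-0.99146001, -0.0099839 , -0.13002837],
       [ 0.1299666 ,  0.00660752, -0.99149636]]), 't': array([-0.09984638,  0.55720852,  1.23148537])} {'vertical_fov': 43.59808777956463, 'cx': 275.5328030425323, 'cy': 213.23569648745556, 'R': array([[-0.83359919, -0.55221038, -0.01326972],
       [-0.39210453,  0.60848754, -0.68992532],
       [ 0.38905838, -0.56991807, -0.72375892]]), 't': array([0.39172302, 0.33489583, 1.33501137])} {'time_s': 0.1, 'q': array([-1.34602254e+00,  3.14161080e-01, -4.79738042e-02,  1.21021969e+00,
        1.06411651e-06,  1.57081627e+00]), 'joint_vel': array([-0.00198334, -0.00211408,  0.00184893, -0.00022117,  0.00017521,
       -0.00101517]), 'effort': array([ 9.35188036e-04, -5.40767241e+01,  3.40540946e+01,  1.11518838e-02,
        2.37982968e-04, -8.00044297e-07]), 'eef_pos': array([ 0.13361705, -0.58440461,  0.23851964]), 'eef_rot': array([-3.14003440e+00, -1.03303604e-06,  2.24753839e-01]), 'force': array([-0.22431122, -1.26372798, -0.60803044]), 'ft_torque': array([ 0.0114319 , -0.01452804, -0.016233  ]), 'gripper_force': 0.0, 'finger_gap': 0.9972926892850934}
```

View pics/top0.png

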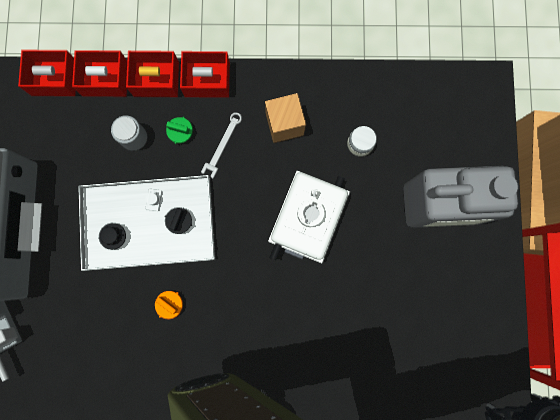

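View pics/side0.png

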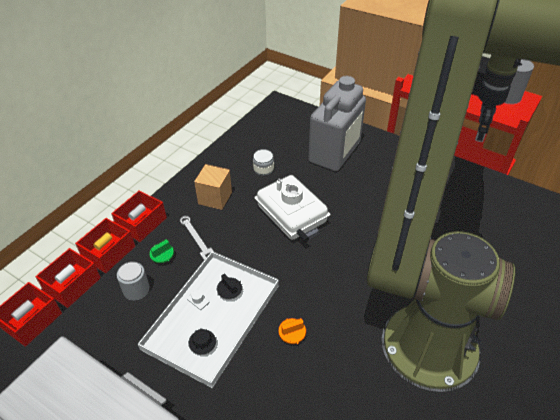

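Top view: the black cap at (178,221) carries a wing bar, and the black cap at (113,236) has a round knob (screw_cap). The green (180,130) and orange (169,305) caps are look-alikes. The winged black cap in the tray fits the description. The neck is at about (312,213). I'll confirm with one enlarged crop.

```bash
python3 - <<'E'
from h import *
a=cv2.imread('pics/top0.png'); b=cv2.imread('pics/side0.png')
def c(i,u,v,w=33): return cv2.resize(i[v-w*3//4:v+w*3//4,u-w:u+w],(400,300),interpolation=cv2.INTER_CUBIC)
m=np.vstack([np.hstack([c(a,178,221,32),c(a,312,213,48)]),np.hstack([c(b,230,287,32),c(b,292,198,48)])])
cv2.imwrite('pics/m0.png',m)
E
```

```text
(no output)
```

View pics/m0.png

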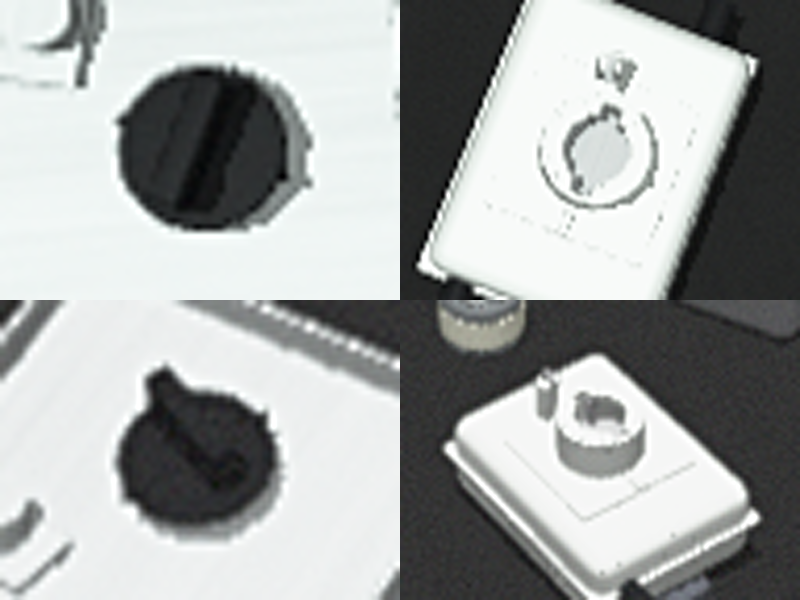

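The crop confirms it: the winged black cap's flange is centred near top px (178.5,220.7), with pips at about (165.5,216.5) and (191.6,225.3). The neck's notches sit near (314,204.5) and (306.5,221.5), and the post is at about (316,193).

```bash
python3 - <<'E'
from h import *
np.set_printoptions(precision=4,suppress=True)
a=cv2.imread('pics/top0.png'); b=cv2.imread('pics/side0.png')
def blob(n,im,u,v,thr,z,w=30):
    g=cv2.cvtColor(im,cv2.COLOR_BGR2GRAY)[v-w:v+w,u-w:u+w]
    m=(g<thr).astype('uint8'); k,l,s,c=cv2.connectedComponentsWithStats(m)
    i=l[w,w]; mm=(l==i).astype('uint8')
    cs=max(cv2.findContours(mm,0,1)[0],key=cv2.contourArea)[:,0]+[u-w,v-w]
    X=np.array([ray(n,p[0],p[1],z)[:2] for p in cs]); 
    (e,r)=cv2.minEnclosingCircle((X*1000).astype(np.float32))
    el=cv2.fitEllipse((X*1000).astype(np.float32)); print(n,s[i],'circ',e,r,'ell',el)
    return X
blob('top',a,178,221,90,0.027); blob('side',b,230,290,90,0.027)
P=[ray('top',146+122/6.25,197+122/6.25,.025),ray('top',146+285/6.25,197+177/6.25,.025)]
d=P[1]-P[0];print('pips',P,(P[0]+P[1])/2,np.linalg.norm(d),'wing yaw',np.degrees(np.arctan2(d[1],d[0]))+90)
# wing dark right-side face ends
for p,q in [((240,75),(187,207))]:
    A=ray('top',146+p[0]/6.25,197+p[1]/6.25,.045);B=ray('top',146+q[0]/6.25,197+q[1]/6.25,.045);d=A-B;print('wing yaw2',np.degrees(np.arctan2(d[1],d[0])),np.linalg.norm(d))
s=96/400
T=lambda x,y:ray('top',264+(x-400)*s,177+y*s,.122)
S=lambda x,y:ray('side',244+(x-400)*s,162+(y-300)*s,.122)
n1,n2=T(610,110),T(577,186);d=n1-n2;print('notch',(n1+n2)/2,np.linalg.norm(d),np.degrees(np.arctan2(d[1],d[0])))
print('circ T',T(538,152),T(652,152),'S',S(556,412),S(644,412),'post T',T(613,70),'S',S(547,376))
E
```

```text
top [ 17  17  27  26 550] circ (521.3675537109375, 152.58692932128906) 35.8738899230957 ell ((521.5985717773438, 152.10946655273438), (65.48233032226562, 67.36478424072266), 178.2336883544922)
side [ 17  14  25  25 439] circ (528.4691162109375, 147.065673828125) 43.384735107421875 ell ((524.2111206054688, 149.41639709472656), (63.82810974121094, 77.73170471191406), 57.16774368286133)
pips [array([0.5315, 0.1857, 0.025 ]), array([0.5093, 0.1174, 0.025 ])] [0.5204 0.1515 0.025 ] 0.07186351657856332 wing yaw -17.97502920834846
wing yaw2 -19.953205547672955 0.05774213341213478
notch [ 0.5341 -0.1829  0.122 ] 0.047984998871215205 -23.173916249761565
circ T [ 0.5314 -0.151   0.122 ] [ 0.5321 -0.2164  0.122 ] S [ 0.5598 -0.1704  0.122 ] [ 0.507  -0.2043  0.122 ] post T [ 0.5795 -0.194   0.122 ] S [ 0.5859 -0.1985  0.122 ]
```

Call:
step_arm(moves=[{"dx": 0.0456, "dy": -0.0389, "gripper": -0.2}, {"dx": 0.0456, "dy": -0.0389, "gripper": -0.2}, {"dx": 0.0456, "dy": -0.0389, "gripper": -0.2}, {"dx": 0.0456, "dy": -0.0389, "gripper": -0.2}, {"dx": 0.0456, "dy": -0.0389, "gripper": -0.2}, {"dx": 0.0456, "dy": -0.0389, "gripper": -0.2}, {"dx": 0.0456, "dy": -0.0389, "gripper": -0.2}, {"dx": 0.0456, "dy": -0.0389, "gripper": -0.2}], squeeze=40)

```text
schema error: expected keys dx, dy, dz, ax, ay, az, gripper
```

Call:
step_arm(moves=[{"dx": 0.0221, "dy": -0.0401, "gripper": -0.2}, {"dx": 0.0221, "dy": -0.0401, "gripper": -0.2}, {"dx": 0.0221, "dy": -0.0401, "gripper": -0.2}, {"dx": 0.0221, "dy": -0.0401, "gripper": -0.2}, {"dx": 0.0221, "dy": -0.0401, "gripper": -0.2}, {"dx": 0.0221, "dy": -0.0401, "gripper": -0.2}, {"dx": 0.0221, "dy": -0.0401, "gripper": -0.2}, {"dx": 0.0221, "dy": -0.0401, "gripper": -0.2}])

```text
schema error: expected keys dx, dy, dz, ax, ay, az, gripper
```

Call:
step_arm(moves=[{"az": 4, "dz": 0.01, "gripper": -0.2}, {"az": 4, "dz": 0.015, "gripper": -0.2}, {"az": 4, "dz": 0.015, "gripper": -0.2}, {"az": 4, "dz": 0.015, "gripper": -0.2}, {"az": 4, "dz": 0.015, "gripper": -0.2}, {"az": 4, "dz": 0.015, "gripper": -0.2}, {"az": 4, "dz": 0.015, "gripper": -0.2}, {"az": 4, "dz": 0.01, "gripper": -0.2}])

```text
schema error: expected keys dx, dy, dz, ax, ay, az, gripper
```

All keys are required in every row.

Call:
step_arm(moves=[{"dx": 0.0456, "dy": -0.0389, "dz": 0, "ax": 0, "ay": 0, "az": 0, "gripper": -0.2}, {"dx": 0.0456, "dy": -0.0389, "dz": 0, "ax": 0, "ay": 0, "az": 0, "gripper": -0.2}, {"dx": 0.0456, "dy": -0.0389, "dz": 0, "ax": 0, "ay": 0, "az": 0, "gripper": -0.2}, {"dx": 0.0456, "dy": -0.0389, "dz": 0, "ax": 0, "ay": 0, "az": 0, "gripper": -0.2}, {"dx": 0.0456, "dy": -0.0389, "dz": 0, "ax": 0, "ay": 0, "az": 0, "gripper": -0.2}, {"dx": 0.0456, "dy": -0.0389, "dz": 0, "ax": 0, "ay": 0, "az": 0, "gripper": -0.2}, {"dx": 0.0456, "dy": -0.0389, "dz": 0, "ax": 0, "ay": 0, "az": 0, "gripper": -0.2}, {"dx": 0.0456, "dy": -0.0389, "dz": 0, "ax": 0, "ay": 0, "az": 0, "gripper": -0.2}], squeeze=40)

```text
time_s: 1.1
eef_pos: [0.4207, -0.1984, 0.2392]
eef_rot: [3.141, -0.0, 0.225]
force: [0.5, -0.5, 0.6]
finger_gap: 0.602
gripper_force: 0.0
```

Call:
step_arm(moves=[{"dx": 0.0221, "dy": -0.0401, "dz": 0, "ax": 0, "ay": 0, "az": 0, "gripper": -0.2}, {"dx": 0.0221, "dy": -0.0401, "dz": 0, "ax": 0, "ay": 0, "az": 0, "gripper": -0.2}, {"dx": 0.0221, "dy": -0.0401, "dz": 0, "ax": 0, "ay": 0, "az": 0, "gripper": -0.2}, {"dx": 0.0221, "dy": -0.0401, "dz": 0, "ax": 0, "ay": 0, "az": 0, "gripper": -0.2}, {"dx": 0.0221, "dy": -0.0401, "dz": 0, "ax": 0, "ay": 0, "az": 0, "gripper": -0.2}, {"dx": 0.0221, "dy": -0.0401, "dz": 0, "ax": 0, "ay": 0, "az": 0, "gripper": -0.2}, {"dx": 0.0221, "dy": -0.0401, "dz": 0, "ax": 0, "ay": 0, "az": 0, "gripper": -0.2}, {"dx": 0.0221, "dy": -0.0401, "dz": 0, "ax": 0, "ay": 0, "az": 0, "gripper": -0.2}])

```text
time_s: 2.1
eef_pos: [0.5244, 0.1391, 0.239]
eef_rot: [-3.128, 0.001, 0.251]
force: [1.0, -0.3, 0.3]
finger_gap: 0.598
gripper_force: 0.0
```

Call:
step_arm(moves=[{"dx": 0, "dy": 0, "dz": 0.01, "ax": 0, "ay": 0, "az": 4, "gripper": -0.2}, {"dx": 0, "dy": 0, "dz": 0.015, "ax": 0, "ay": 0, "az": 4, "gripper": -0.2}, {"dx": 0, "dy": 0, "dz": 0.015, "ax": 0, "ay": 0, "az": 4, "gripper": -0.2}, {"dx": 0, "dy": 0, "dz": 0.015, "ax": 0, "ay": 0, "az": 4, "gripper": -0.2}, {"dx": 0, "dy": 0, "dz": 0.015, "ax": 0, "ay": 0, "az": 4, "gripper": -0.2}, {"dx": 0, "dy": 0, "dz": 0.015, "ax": 0, "ay": 0, "az": 4, "gripper": -0.2}, {"dx": 0, "dy": 0, "dz": 0.015, "ax": 0, "ay": 0, "az": 4, "gripper": -0.2}, {"dx": 0, "dy": 0, "dz": 0.01, "ax": 0, "ay": 0, "az": 4, "gripper": -0.2}])

```text
time_s: 3.1
eef_pos: [0.5305, -0.0021, 0.1286]
eef_rot: [-3.004, 0.042, -0.087]
force: [-0.7, 1.2, 0.2]
finger_gap: 0.6
gripper_force: 0.0
```

```bash
python3 - <<'E'
from h import *
s=read_state(); print({k:np.round(v,3) for k,v in s.items()}); f('top','t1.png');f('side','s1.png')
s=read_state(); print(s['eef_pos'],s['eef_rot'],s['joint_vel'])
E
```

```text
{'time_s': np.float64(3.1), 'q': array([-0.088,  0.289, -0.351,  0.972,  0.138,  3.141]), 'joint_vel': array([-0.329,  0.091, -0.078, -0.106,  0.118,  0.   ]), 'effort': array([  2.091, -49.409,  30.405,   0.618,   0.442,  -0.   ]), 'eef_pos': array([ 0.53 , -0.002,  0.129]), 'eef_rot': array([-3.004,  0.042, -0.087]), 'force': array([-0.67 ,  1.242,  0.247]), 'ft_torque': array([-0.151, -0.065,  0.052]), 'gripper_force': np.float64(0.0), 'finger_gap': np.float64(0.6)}
[ 0.52981206 -0.00306833  0.12813285] [-3.00460291  0.04309246 -0.08811015] [ 0.03281118 -0.01492583  0.02093435  0.01169445  0.01435098  0.00069828]
```

View pics/s1.png

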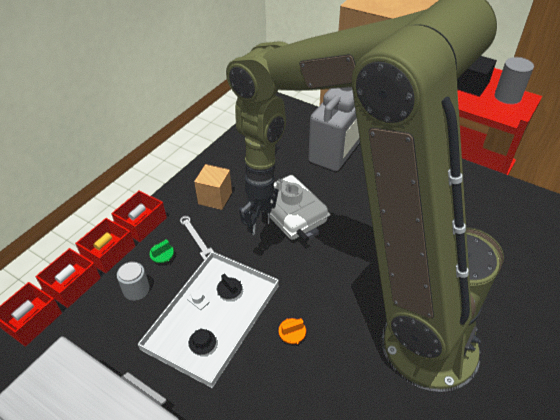

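The side view shows the arm between tray and tank, tilted and touching nothing. Joint 6 hit its limit because yaw = q1 − q6 + π. I'll use the half-turn-equivalent yaw, 161°, instead.

Call:
step_arm(moves=[{"dx": 0, "dy": 0, "dz": -0.01, "ax": 0, "ay": 0, "az": -10, "gripper": -0.2}, {"dx": 0, "dy": 0, "dz": -0.01, "ax": 0, "ay": 0, "az": -10, "gripper": -0.2}, {"dx": 0, "dy": 0, "dz": -0.01, "ax": 0, "ay": 0, "az": -10, "gripper": -0.2}, {"dx": 0, "dy": 0, "dz": -0.01, "ax": 0, "ay": 0, "az": -10, "gripper": -0.2}, {"dx": 0, "dy": 0, "dz": -0.01, "ax": 0, "ay": 0, "az": -10, "gripper": -0.2}, {"dx": 0, "dy": 0, "dz": 0, "ax": 0, "ay": 0, "az": -10, "gripper": -0.2}, {"dx": 0, "dy": 0, "dz": 0, "ax": 0, "ay": 0, "az": -10, "gripper": -0.2}, {"dx": 0, "dy": 0, "dz": 0, "ax": 0, "ay": 0, "az": -10, "gripper": -0.2}])

```text
time_s: 4.2
eef_pos: [0.5326, -0.0079, 0.1796]
eef_rot: [-3.079, -0.129, 1.311]
force: [-0.0, 0.2, -0.8]
finger_gap: 0.603
gripper_force: 0.0
```

```bash
cat >> h.py <<'E'
from scipy.spatial.transform import Rotation as Ro
def rel(pos,yawdeg):
    s=read_state(); R=Ro.from_euler('xyz',s['eef_rot']); T=Ro.from_euler('xyz',[np.pi,0,np.radians(yawdeg)])
    r=(R.inv()*T); dz=r.as_euler('ZYX',degrees=True)
    print('t',s['time_s'],'tool shift (cur axes)',np.round(R.inv().apply(np.array(pos)-s['eef_pos']),4),'rotvec',np.round(np.degrees(r.as_rotvec()),2),'ZYX',np.round(dz,2))
    print('shift in upright target axes',np.round(T.inv().apply(np.array(pos)-s['eef_pos']),4),'force',np.round(s['force'],1),s['finger_gap'],s['gripper_force'])
E
python3 -c "
from h import *
s=read_state();print(s['eef_pos'],s['eef_rot'],s['q'])
rel([.521,.152,.18],161)
rel([.521,.152,.18],np.degrees(s['eef_rot'][2]))"
```

```text
[ 0.53264112 -0.00792972  0.17955089] [-3.07911703 -0.12883618  1.31108809] [-0.09779292  0.25312646 -0.27479719  1.08421867  0.13704585  1.72584221]
t 4.2 tool shift (cur axes) [ 0.1504 -0.051   0.0223] rotvec [  2.65  -8.62 -85.49] ZYX [-85.9   -4.1    7.11]
shift in upright target axes [ 0.0631  0.1474 -0.0004] force [-0.   0.2 -0.8] 0.6029924699693544 0.0
t 4.2 tool shift (cur axes) [ 0.1504 -0.051   0.0223] rotvec [-3.57 -7.38  0.23] ZYX [ 0.46 -7.37 -3.61]
shift in upright target axes [ 0.1516 -0.0523 -0.0004] force [-0.   0.2 -0.8] 0.6029924699693544 0.0
```

Call:
step_arm(moves=[{"dx": 0, "dy": 0, "dz": 0, "ax": -3.57, "ay": -7.38, "az": 0.23, "gripper": -0.2}, {"dx": 0.038, "dy": -0.013, "dz": 0, "ax": 0, "ay": 0, "az": 0, "gripper": -0.2}, {"dx": 0.038, "dy": -0.013, "dz": 0, "ax": 0, "ay": 0, "az": 0, "gripper": -0.2}, {"dx": 0.038, "dy": -0.013, "dz": 0, "ax": 0, "ay": 0, "az": 0, "gripper": -0.2}, {"dx": 0.038, "dy": -0.013, "dz": 0, "ax": 0, "ay": 0, "az": 0, "gripper": -0.2}, {"dx": 0, "dy": 0, "dz": 0, "ax": 0, "ay": 0, "az": -10, "gripper": -0.2}, {"dx": 0, "dy": 0, "dz": 0, "ax": 0, "ay": 0, "az": -10, "gripper": -0.2}, {"dx": 0, "dy": 0, "dz": 0, "ax": 0, "ay": 0, "az": -10, "gripper": -0.2}])

```text
time_s: 5.2
eef_pos: [0.5222, 0.1527, 0.1794]
eef_rot: [-3.14, -0.0, 1.835]
force: [1.5, -0.0, 0.0]
finger_gap: 0.601
gripper_force: 0.0
```

Call:
step_arm(moves=[{"dx": 0, "dy": 0, "dz": 0, "ax": 0, "ay": 0, "az": -7, "gripper": -0.2}, {"dx": 0, "dy": 0, "dz": 0, "ax": 0, "ay": 0, "az": -7, "gripper": -0.2}, {"dx": 0, "dy": 0, "dz": 0, "ax": 0, "ay": 0, "az": -7, "gripper": -0.2}, {"dx": 0, "dy": 0, "dz": 0, "ax": 0, "ay": 0, "az": -7, "gripper": -0.2}, {"dx": 0, "dy": 0, "dz": 0, "ax": 0, "ay": 0, "az": -7, "gripper": -0.2}, {"dx": 0, "dy": 0, "dz": 0, "ax": 0, "ay": 0, "az": -7, "gripper": -0.2}, {"dx": 0, "dy": 0, "dz": 0, "ax": 0, "ay": 0, "az": -7, "gripper": -0.2}, {"dx": 0, "dy": 0, "dz": 0, "ax": 0, "ay": 0, "az": -7, "gripper": -0.2}])

```text
time_s: 6.2
eef_pos: [0.5223, 0.1524, 0.1795]
eef_rot: [-3.141, -0.001, 2.81]
force: [-0.2, 0.0, 0.2]
finger_gap: 0.598
gripper_force: 0.0
```

```bash
python3 -c "
from h import *
rel([.521,.152,.05],161)"
```

```text
t 6.2 tool shift (cur axes) [ 0.001  -0.0008  0.1295] rotvec [-0.02 -0.06  0.02] ZYX [ 0.02 -0.06 -0.02]
shift in upright target axes [ 0.0011 -0.0008  0.1295] force [-0.2  0.   0.2] 0.5980631480040868 0.0
```

Call:
step_arm(moves=[{"dx": 0.001, "dy": -0.0008, "dz": 0.015, "ax": 0, "ay": 0, "az": 0, "gripper": -0.2}, {"dx": 0, "dy": 0, "dz": 0.015, "ax": 0, "ay": 0, "az": 0, "gripper": -0.2}, {"dx": 0, "dy": 0, "dz": 0.015, "ax": 0, "ay": 0, "az": 0, "gripper": -0.2}, {"dx": 0, "dy": 0, "dz": 0.015, "ax": 0, "ay": 0, "az": 0, "gripper": -0.2}, {"dx": 0, "dy": 0, "dz": 0.015, "ax": 0, "ay": 0, "az": 0, "gripper": -0.2}, {"dx": 0, "dy": 0, "dz": 0.015, "ax": 0, "ay": 0, "az": 0, "gripper": -0.2}, {"dx": 0, "dy": 0, "dz": 0.01, "ax": 0, "ay": 0, "az": 0, "gripper": -0.2}, {"dx": 0, "dy": 0, "dz": 0, "ax": 0, "ay": 0, "az": 0, "gripper": -0.2}])

```text
time_s: 7.2
eef_pos: [0.5205, 0.1511, 0.0783]
eef_rot: [-3.14, -0.002, 2.805]
force: [-0.2, 0.6, -0.2]
finger_gap: 0.6
gripper_force: 0.0
```

```bash
python3 - <<'E'
from h import *
f('top','t2.png');f('side','s2.png')
a=cv2.imread('pics/top0.png'); t=cv2.imread('pics/t2.png'); b=cv2.imread('pics/s2.png')
def c(i,u,v,w=33): return cv2.resize(i[v-w*3//4:v+w*3//4,u-w:u+w],(400,300),interpolation=cv2.INTER_CUBIC)
cv2.imwrite('pics/m2.png',np.hstack([c(t,178,221,40),c(b,230,280,40)]))
E
```

```text
(no output)
```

View pics/m2.png

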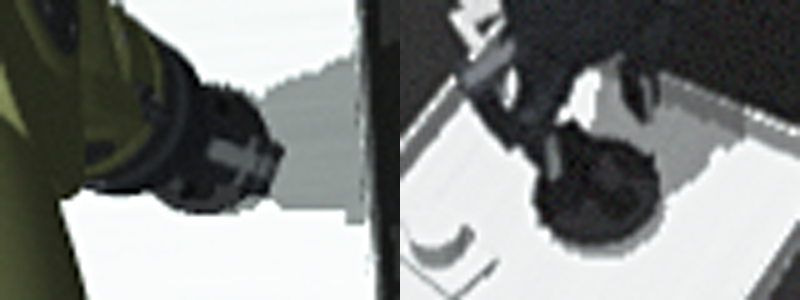

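The crop shows the left finger on one side of the wing and the right finger on the other, with the cap undisturbed. I'll descend and close.

Call:
step_arm(moves=[{"dx": 0, "dy": 0, "dz": 0.012, "ax": 0, "ay": 0, "az": 0, "gripper": -0.2}, {"dx": 0, "dy": 0, "dz": 0.012, "ax": 0, "ay": 0, "az": 0, "gripper": -0.2}, {"dx": 0, "dy": 0, "dz": 0.012, "ax": 0, "ay": 0, "az": 0, "gripper": -0.2}, {"dx": 0, "dy": 0, "dz": 0, "ax": 0, "ay": 0, "az": 0, "gripper": 0.2}, {"dx": 0, "dy": 0, "dz": 0, "ax": 0, "ay": 0, "az": 0, "gripper": 0.5}, {"dx": 0, "dy": 0, "dz": 0, "ax": 0, "ay": 0, "az": 0, "gripper": 0.8}, {"dx": 0, "dy": 0, "dz": 0, "ax": 0, "ay": 0, "az": 0, "gripper": 1}, {"dx": 0, "dy": 0, "dz": 0, "ax": 0, "ay": 0, "az": 0, "gripper": 1}], squeeze=60)

```text
time_s: 8.3
eef_pos: [0.5214, 0.1514, 0.0436]
eef_rot: [-3.141, -0.0, 2.805]
force: [-0.6, 0.0, 0.1]
finger_gap: 0.153
gripper_force: 59.4
```

Call:
step_arm(moves=[{"dx": 0, "dy": 0, "dz": 0, "ax": 0, "ay": 0, "az": 0, "gripper": 1}, {"dx": 0, "dy": 0, "dz": 0, "ax": 0, "ay": 0, "az": 0, "gripper": 1}, {"dx": 0, "dy": 0, "dz": 0, "ax": 0, "ay": 0, "az": 0, "gripper": 1}, {"dx": 0, "dy": 0, "dz": 0, "ax": 0, "ay": 0, "az": 0, "gripper": 1}, {"dx": 0, "dy": 0, "dz": -0.01, "ax": 0, "ay": 0, "az": 0, "gripper": 1}, {"dx": 0, "dy": 0, "dz": -0.01, "ax": 0, "ay": 0, "az": 0, "gripper": 1}, {"dx": 0, "dy": 0, "dz": -0.01, "ax": 0, "ay": 0, "az": 0, "gripper": 1}, {"dx": 0, "dy": 0, "dz": -0.01, "ax": 0, "ay": 0, "az": 0, "gripper": 1}])

```text
time_s: 9.3
eef_pos: [0.5212, 0.1513, 0.084]
eef_rot: [-3.141, -0.001, 2.805]
force: [0.3, -0.1, -2.3]
finger_gap: 0.154
gripper_force: 59.1
```

Call:
step_arm(moves=[{"dx": 0, "dy": 0, "dz": -0.015, "ax": 0, "ay": 0, "az": 0, "gripper": 1}, {"dx": 0, "dy": 0, "dz": -0.02, "ax": 0, "ay": 0, "az": 0, "gripper": 1}, {"dx": 0, "dy": 0, "dz": -0.02, "ax": 0, "ay": 0, "az": 0, "gripper": 1}, {"dx": 0, "dy": 0, "dz": -0.02, "ax": 0, "ay": 0, "az": 0, "gripper": 1}, {"dx": 0, "dy": 0, "dz": -0.02, "ax": 0, "ay": 0, "az": 0, "gripper": 1}, {"dx": 0, "dy": 0, "dz": -0.015, "ax": 0, "ay": 0, "az": 0, "gripper": 1}, {"dx": 0, "dy": 0, "dz": -0.01, "ax": 0, "ay": 0, "az": 2.6, "gripper": 1}, {"dx": 0, "dy": 0, "dz": 0, "ax": 0, "ay": 0, "az": -2.6, "gripper": 1}])

```text
time_s: 10.3
eef_pos: [0.5218, 0.1515, 0.2046]
eef_rot: [3.141, 0.0, 2.806]
force: [0.1, 0.2, -2.1]
finger_gap: 0.156
gripper_force: 59.1
```

Call:
step_arm(moves=[{"dx": -0.0152, "dy": -0.039, "dz": 0, "ax": 0, "ay": 0, "az": 0, "gripper": 1}, {"dx": -0.0152, "dy": -0.039, "dz": 0, "ax": 0, "ay": 0, "az": 0, "gripper": 1}, {"dx": -0.0152, "dy": -0.039, "dz": 0, "ax": 0, "ay": 0, "az": 0, "gripper": 1}, {"dx": -0.0152, "dy": -0.039, "dz": 0, "ax": 0, "ay": 0, "az": 0, "gripper": 1}, {"dx": -0.0152, "dy": -0.039, "dz": 0, "ax": 0, "ay": 0, "az": 0, "gripper": 1}, {"dx": -0.0152, "dy": -0.039, "dz": 0, "ax": 0, "ay": 0, "az": 0, "gripper": 1}, {"dx": -0.0152, "dy": -0.039, "dz": 0, "ax": 0, "ay": 0, "az": 0, "gripper": 1}, {"dx": -0.0152, "dy": -0.039, "dz": 0, "ax": 0, "ay": 0, "az": 0, "gripper": 1}])

```text
time_s: 11.3
eef_pos: [0.5329, -0.1847, 0.2037]
eef_rot: [-3.141, -0.001, 2.805]
force: [0.9, -0.9, -1.2]
finger_gap: 0.155
gripper_force: 59.3
```

```bash
python3 - <<'E'
from h import *
np.set_printoptions(precision=4,suppress=True)
f('top','t3.png');f('side','s3.png'); 
s=read_state();print(s['time_s'],s['eef_pos'],s['eef_rot'])
t=cv2.imread('pics/top0.png'); b=cv2.imread('pics/s3.png'); b0=cv2.imread('pics/side0.png')
# tank yaw from top0 white blob & rim contour in both views
g=cv2.cvtColor(t,cv2.COLOR_BGR2GRAY)[165:270,262:355]
m=(g>200).astype('uint8'); cs=max(cv2.findContours(m,0,1)[0],key=cv2.contourArea)[:,0]+[262,165]
X=np.array([ray('top',p[0],p[1],.075)[:2] for p in cs]); print('tank rect',cv2.minAreaRect((X*1000).astype(np.float32)))
def c(i,u,v,w,h): return cv2.resize(i[v-h:v+h,u-w:u+w],None,fx=400/(2*w),fy=400/(2*w),interpolation=cv2.INTER_CUBIC)
cv2.imwrite('pics/m3.png',np.vstack([np.hstack([c(t,312,213,24,18),c(b0,290,193,24,18)]),np.hstack([c(cv2.imread('pics/t3.png'),312,213,48,36),c(b,292,180,48,36)])]))
E
```

```text
11.4 [ 0.533  -0.187   0.2035] [-3.1395 -0.0003  2.8008]
tank rect ((531.507568359375, -181.38372802734375), (141.98065185546875, 190.4915313720703), 68.38627624511719)
```

View pics/m3.png

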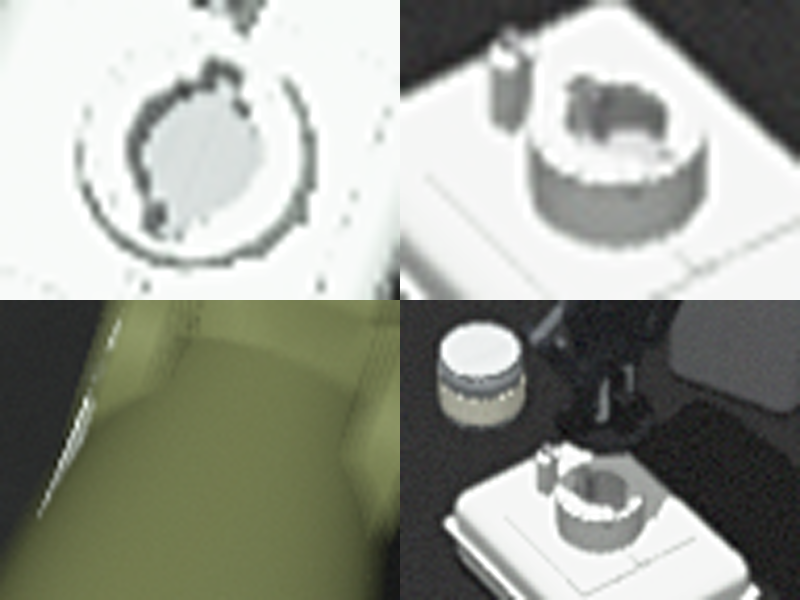

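Crop of the empty neck: the rim centre is at about px (310.9,212.6) in top and (291.7,188.7) in side. In the lower-right view the cap's flange hangs over the neck, spanning side px x≈281–305 with its bottom at y≈180.6.

```bash
python3 - <<'E'
from h import *
np.set_printoptions(precision=4,suppress=True)
print('top',ray('top',310.9,212.6,.122),'side',ray('side',291.7,188.7,.122))
for n in('top','side'):
    print(n,'px/mm dx,dy',proj(n,[.543,-.184,.122])-proj(n,[.533,-.184,.122]),proj(n,[.533,-.174,.122])-proj(n,[.533,-.184,.122]))
s=read_state(); p=s['eef_pos']; print(p)
b=cv2.imread('pics/s3.png'); g=cv2.cvtColor(b,cv2.COLOR_BGR2GRAY)
for z in(-.0146,-.0226):
    q=np.array([proj('side',p+[.035*np.cos(t),.035*np.sin(t),z]) for t in np.arange(0,6.3,.05)]); print(q.min(0),q.max(0))
print(g[164:186,270:314])
E
```

```text
top [ 0.5339 -0.1839  0.122 ] side [ 0.5345 -0.1875  0.122 ]
top px/mm dx,dy [ 0.0038 -4.1493] [-4.1843 -0.0421]
side px/mm dx,dy [-2.8404 -1.2585] [-1.8081  1.9702]
[ 0.533  -0.187   0.2035]
[280.1038 164.1789] [304.4195 180.4648]
[280.1231 166.2423] [304.346  182.5317]
[[ 90  87 113 137  60  52  49  52  54  43  52  59  48  50  46  43  40  39
   39  39  34  42  75 104  41  29  27  33  66  85  46  52  54  49  49  52
   52  52  52  47  56  51  54  31]
 [142 126 138 134  47  44  48  54  45  50  52  48  45  53  47  36  26  30
   33  36  33  43  97 100  42  27  34  41  62  83  43  47  51  51  51  50
   54  49  52  55  49  49  55  50]
 [201 151 138 134  55  40  49  53  47  54  52  57  53  54  48  43  29  34
   37  28  33  49 106 100  38  44  42  42  48  50  31  36  41  50  54  51
   52  53  50  52  56  48  51  53]
 [143 144 142 130  54  46  47  56  52  52  58  50  52  48  50  42  39  31
   32  31  35  53 110 112  41  41  54  49  44  53  44  29  25  43  44  52
   52  52  56  46  51  52  54  51]
 [146 145 140 104  40  40  50  53  49  53  52  51  47  45  43  39  29  27
   33  28  44  64 119 
[... 2498 characters left out ...]
5 255 255 146 130 229 250 248 250 251 252
  242 223 167 165 165 166 167 164 167 167 166 156 105  51  27  31  34  30
   32  31  36  33  29  30  34  29]
 [ 54  93 146 194 249 255 221 163 196 182 128 143 255 253 250 250 224 170
  157 161 161 165 166 163 163 166 164 163 167 166 152 106  63  32  23  32
   36  36  34  35  33  34  35  37]
 [153 194 248 254 254 255 227 146 147 140 123 148 255 255 223 171 143 117
  112 129 150 150 150 153 152 159 161 165 162 164 163 157 119  63  37  32
   29  43  30  27  32  29  27  16]
 [248 252 253 249 248 252 228 149 146 138 128 144 255 229 168 137 123 117
  111 109 120 113 116 119 124 141 156 160 162 165 164 165 155 119  66  37
   24  27  25  34  40  33  30  35]]
```

Call:
step_arm(moves=[{"dx": 0.0007, "dy": 0.0021, "dz": 0, "ax": 0, "ay": 0, "az": 2.5, "gripper": 1}, {"dx": 0, "dy": 0, "dz": 0.01, "ax": 0, "ay": 0, "az": 0, "gripper": 1}, {"dx": 0, "dy": 0, "dz": 0.01, "ax": 0, "ay": 0, "az": 0, "gripper": 1}, {"dx": 0, "dy": 0, "dz": 0.01, "ax": 0, "ay": 0, "az": 0, "gripper": 1}, {"dx": 0, "dy": 0, "dz": 0.004, "ax": 0, "ay": 0, "az": 0, "gripper": 1}, {"dx": 0, "dy": 0, "dz": 0, "ax": 0, "ay": 0, "az": 0, "gripper": 1}, {"dx": 0, "dy": 0, "dz": 0, "ax": 0, "ay": 0, "az": 0, "gripper": 1}, {"dx": 0, "dy": 0, "dz": 0, "ax": 0, "ay": 0, "az": 0, "gripper": 1}], squeeze=80)

```text
time_s: 12.4
eef_pos: [0.5333, -0.1813, 0.1697]
eef_rot: [-3.141, -0.0, 2.761]
force: [0.5, -0.1, -1.7]
finger_gap: 0.146
gripper_force: 82.5
```

```bash
python3 -c "
from h import *
f('side','s4.png')
rel([.533,-.1848,.150],158)
b=cv2.imread('pics/s4.png'); u,v,w,h=292,185,32,24
cv2.imwrite('pics/m4.png',cv2.resize(b[v-h:v+h,u-w:u+w],None,fx=10,fy=10,interpolation=cv2.INTER_CUBIC))"
```

```text
t 12.45 tool shift (cur axes) [-0.001  -0.0034  0.0196] rotvec [-0.04 -0.02  0.22] ZYX [ 0.22 -0.02 -0.04]
shift in upright target axes [-0.0011 -0.0034  0.0196] force [ 0.2 -1.2 -2.2] 0.14284785355136054 82.49703168869019
```

View pics/m4.png

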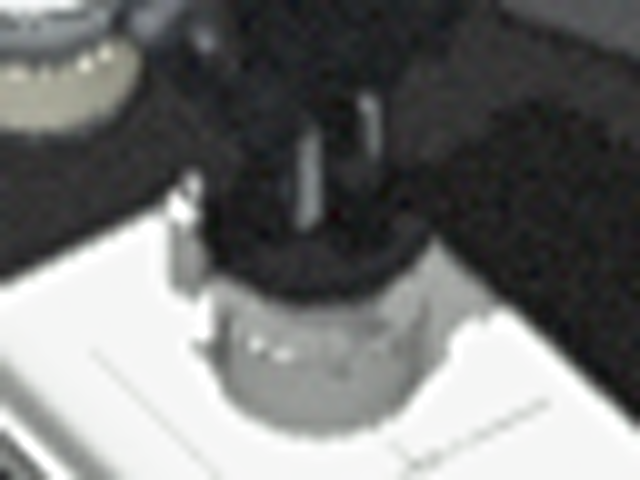

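The crop shows the flange just above the rim, spanning side px x≈280.3–303.8 with its lower edge at y≈191. I'll compare this with the predicted positions.

```bash
python3 - <<'E'
from h import *
np.set_printoptions(precision=1,suppress=True)
p=read_state()['eef_pos'];print(p*1000)
def ex(x,y,z,r):
    q=np.array([proj('side',[x+r*np.cos(t),y+r*np.sin(t),z]) for t in np.arange(0,6.3,.02)]);return q.min(0),q.max(0)
print('flange@TCP bottom',ex(p[0],p[1],p[2]-.0226,.035),'top',ex(p[0],p[1],p[2]-.0146,.035))
print('neck rim',ex(.5338,-.1852,.122,.032),'hole',ex(.5338,-.1852,.122,.0195))
b=cv2.imread('pics/side0.png'); g=cv2.cvtColor(b,cv2.COLOR_BGR2GRAY);print(g[180:206,276:308])
E
```

```text
[ 533.3 -181.2  169.6]
flange@TCP bottom (array([279. , 175.9]), array([302.9, 192.2])) top (array([279. , 173.9]), array([303. , 190.2]))
neck rim (array([280.7, 181.9]), array([302.3, 196.8])) hole (array([284.9, 184.7]), array([298.1, 193.8]))
[[ 77 192 127 159 202 246 240 253 249 247 246 246 246 246 246 246 246 246
  247 250 253 229 167  84  41  49  52  48  55  50  49  53]
 [148 255 231 207 160 216 225 250 247 246 246 246 246 246 246 246 246 245
  246 246 249 252 248 173  85  38  41  48  53  51  53  53]
 [196 245 255 255 146 134 230 250 247 246 247 248 247 248 247 245 246 246
  246 245 247 249 252 249 178  82  48  43  49  49  49  52]
 [223 163 192 181 129 141 255 250 247 248 248 249 244 251 252 244 250 249
  249 247 246 247 249 252 248 175  97  54  41  47  49  48]
 [226 152 144 142 122 146 255 249 248 247 216 145 160 216 252 239 252 252
  251 252 249 247 247 248 252 250 194 103  48  44  48  51]
 [227 149 145 138 126 145 255 250 249 228 149 135 147 147 138 137 156 138
  173 240 250 251 248 247 248 251 250 193 105  56  41  46]
 [226 149 145 140 126 154 255 248 250 255 187 145 130 1
[... 1905 characters left out ...]
3 128 196 255 249 246 246 246 246]
 [246 246 246 246 247 251 238 180 141 146 146 151 153 149 153 152 152 151
  153 151 146 142 135 127 171 251 251 247 246 246 246 246]
 [241 246 247 246 246 248 251 242 193 160 148 145 149 152 151 150 151 152
  148 142 143 138 159 173 238 252 248 246 246 246 246 247]
 [229 241 246 246 246 246 248 251 246 230 198 167 153 147 147 148 150 144
  148 148 172 171 227 242 250 248 247 246 246 247 247 245]
 [246 230 241 246 246 246 246 247 249 251 249 231 216 193 194 172 171 194
  186 217 238 236 247 246 246 247 247 247 247 245 243 222]
 [247 246 230 241 246 246 246 246 246 247 248 250 252 246 249 237 236 248
  246 252 251 249 243 229 244 246 246 246 244 224 232 234]]
```

Call:
step_arm(moves=[{"dx": -0.0008, "dy": -0.0027, "dz": 0, "ax": 0, "ay": 0, "az": 0, "gripper": 1}, {"dx": 0, "dy": 0, "dz": 0, "ax": 0, "ay": 0, "az": 0, "gripper": 1}, {"dx": 0, "dy": 0, "dz": 0.003, "ax": 0, "ay": 0, "az": 0, "gripper": 1}, {"dx": 0, "dy": 0, "dz": 0.003, "ax": 0, "ay": 0, "az": 0, "gripper": 1}, {"dx": 0, "dy": 0, "dz": 0.002, "ax": 0, "ay": 0, "az": 0, "gripper": 1}, {"dx": 0, "dy": 0, "dz": 0.002, "ax": 0, "ay": 0, "az": 0, "gripper": 1}, {"dx": 0, "dy": 0, "dz": 0, "ax": 0, "ay": 0, "az": 0, "gripper": 1}, {"dx": 0, "dy": 0, "dz": 0, "ax": 0, "ay": 0, "az": 0, "gripper": 1}])

```text
time_s: 13.45
eef_pos: [0.5328, -0.1839, 0.1593]
eef_rot: [-3.141, -0.001, 2.762]
force: [0.2, 0.9, -2.1]
finger_gap: 0.144
gripper_force: 82.5
```

Call:
step_arm(moves=[{"dx": 0, "dy": 0, "dz": 0.002, "ax": 0, "ay": 0, "az": 0, "gripper": 1}, {"dx": 0, "dy": 0, "dz": 0.002, "ax": 0, "ay": 0, "az": 0, "gripper": 1}, {"dx": 0, "dy": 0, "dz": 0, "ax": 0, "ay": 0, "az": 0, "gripper": 1}, {"dx": 0, "dy": 0, "dz": 0.001, "ax": 0, "ay": 0, "az": 0, "gripper": 1}, {"dx": 0, "dy": 0, "dz": 0, "ax": 0, "ay": 0, "az": 0, "gripper": 1}, {"dx": 0, "dy": 0, "dz": 0, "ax": 0, "ay": 0, "az": 0, "gripper": 1}, {"dx": 0, "dy": 0, "dz": 0, "ax": 0, "ay": 0, "az": 0, "gripper": 1}, {"dx": 0, "dy": 0, "dz": 0, "ax": 0, "ay": 0, "az": 0, "gripper": 1}])

```text
time_s: 14.45
eef_pos: [0.5328, -0.184, 0.1543]
eef_rot: [-3.141, -0.001, 2.761]
force: [0.6, -0.2, -0.9]
finger_gap: 0.144
gripper_force: 82.5
```

Still free. I'll go on down to the flange.

Call:
step_arm(moves=[{"dx": 0, "dy": 0, "dz": 0.002, "ax": 0, "ay": 0, "az": 0, "gripper": 1}, {"dx": 0, "dy": 0, "dz": 0.002, "ax": 0, "ay": 0, "az": 0, "gripper": 1}, {"dx": 0, "dy": 0, "dz": 0.002, "ax": 0, "ay": 0, "az": 0, "gripper": 1}, {"dx": 0, "dy": 0, "dz": 0.001, "ax": 0, "ay": 0, "az": 0, "gripper": 1}, {"dx": 0, "dy": 0, "dz": 0.001, "ax": 0, "ay": 0, "az": 0, "gripper": 1}, {"dx": 0, "dy": 0, "dz": 0, "ax": 0, "ay": 0, "az": 0, "gripper": 1}, {"dx": 0, "dy": 0, "dz": 0, "ax": 0, "ay": 0, "az": 0, "gripper": 1}, {"dx": 0, "dy": 0, "dz": 0, "ax": 0, "ay": 0, "az": 0, "gripper": 1}])

```text
time_s: 15.45
eef_pos: [0.5328, -0.184, 0.1463]
eef_rot: [-3.141, -0.001, 2.762]
force: [-0.8, -0.5, -0.7]
finger_gap: 0.145
gripper_force: 82.5
```

```bash
python3 -c "
from h import *
s=read_state();print(s['ft_torque'],s['force'],s['eef_pos'],s['eef_rot'])"
```

```text
[0.01788067 0.00100105 0.01976764] [-0.83193758 -0.53493757 -0.74178943] [ 0.53283552 -0.18397681  0.1463471 ] [-3.14091632e+00 -9.24338815e-04  2.76150994e+00]
```

Call:
step_arm(moves=[{"dx": 0, "dy": 0, "dz": 0.0007, "ax": 0, "ay": 0, "az": 0, "gripper": 1}, {"dx": 0, "dy": 0, "dz": 0.0006, "ax": 0, "ay": 0, "az": 0, "gripper": 1}, {"dx": 0, "dy": 0, "dz": 0.0004, "ax": 0, "ay": 0, "az": 0, "gripper": 1}, {"dx": 0, "dy": 0, "dz": 0, "ax": 0, "ay": 0, "az": 0, "gripper": 1}, {"dx": 0, "dy": 0, "dz": 0, "ax": 0, "ay": 0, "az": 0, "gripper": 1}, {"dx": 0, "dy": 0, "dz": 0, "ax": 0, "ay": 0, "az": 0, "gripper": 1}, {"dx": 0, "dy": 0, "dz": 0, "ax": 0, "ay": 0, "az": 0, "gripper": 1}, {"dx": 0, "dy": 0, "dz": 0, "ax": 0, "ay": 0, "az": 0, "gripper": 1}])

```text
time_s: 16.45
eef_pos: [0.5327, -0.1839, 0.1447]
eef_rot: [-3.141, -0.001, 2.762]
force: [-0.6, 0.8, 2.0]
finger_gap: 0.144
gripper_force: 83.1
```

Call:
step_arm(moves=[{"dx": 0, "dy": 0, "dz": 0.0005, "ax": 0, "ay": 0, "az": 0, "gripper": 1}, {"dx": 0, "dy": 0, "dz": 0, "ax": 0, "ay": 0, "az": 0, "gripper": 1}, {"dx": 0, "dy": 0, "dz": 0, "ax": 0, "ay": 0, "az": 0, "gripper": 1}, {"dx": 0, "dy": 0, "dz": 0, "ax": 0, "ay": 0, "az": 0, "gripper": 1}, {"dx": 0, "dy": 0, "dz": 0, "ax": 0, "ay": 0, "az": 0, "gripper": 1}, {"dx": 0, "dy": 0, "dz": 0, "ax": 0, "ay": 0, "az": 0, "gripper": 1}, {"dx": 0, "dy": 0, "dz": 0, "ax": 0, "ay": 0, "az": 0, "gripper": 1}, {"dx": 0, "dy": 0, "dz": 0, "ax": 0, "ay": 0, "az": 0, "gripper": 1}])

```text
time_s: 17.45
eef_pos: [0.5328, -0.1839, 0.1446]
eef_rot: [-3.141, -0.001, 2.762]
force: [-2.9, 2.2, 4.9]
finger_gap: 0.148
gripper_force: 83.9
```

```bash
python3 -c "
from h import *
f('side','s5.png')
s=read_state();print(s['ft_torque'],s['force'],s['eef_pos'],s['eef_rot'])
b=cv2.imread('pics/s5.png'); u,v,w,h=292,185,32,24
cv2.imwrite('pics/m5.png',cv2.resize(b[v-h:v+h,u-w:u+w],None,fx=10,fy=10,interpolation=cv2.INTER_CUBIC))"
```

```text
[ 0.2057362   0.62476072 -0.05130493] [-2.96632609  0.13289545  5.92737467] [ 0.53275766 -0.18391523  0.14462114] [-3.14093768e+00 -7.74636759e-04  2.76153610e+00]
```

View pics/m5.png

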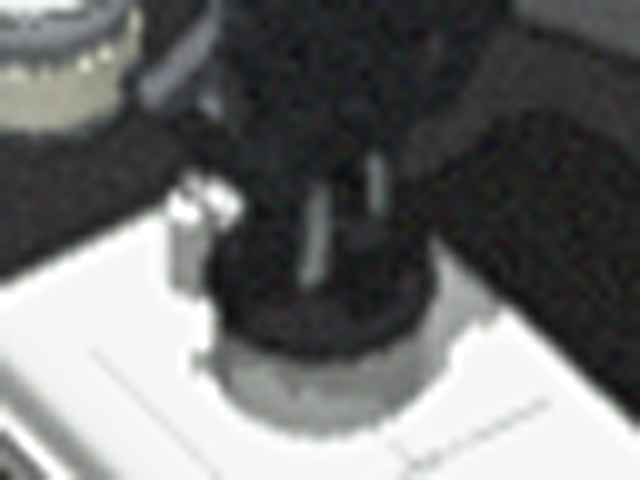

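The crop shows the cap's flange flat on the rim, lower edge at about px y=196 where the rim edge was. Contact force is about 7 N, so it is fully down and entry is held. Next I'll turn clockwise (+az).

Call:
step_arm(moves=[{"dx": 0, "dy": 0, "dz": 0, "ax": 0, "ay": 0, "az": 3, "gripper": 1}, {"dx": 0, "dy": 0, "dz": 0, "ax": 0, "ay": 0, "az": 3, "gripper": 1}, {"dx": 0, "dy": 0, "dz": 0, "ax": 0, "ay": 0, "az": 3, "gripper": 1}, {"dx": 0, "dy": 0, "dz": 0, "ax": 0, "ay": 0, "az": 3, "gripper": 1}, {"dx": 0, "dy": 0, "dz": 0, "ax": 0, "ay": 0, "az": 3, "gripper": 1}, {"dx": 0, "dy": 0, "dz": 0, "ax": 0, "ay": 0, "az": 3, "gripper": 1}, {"dx": 0, "dy": 0, "dz": 0, "ax": 0, "ay": 0, "az": 3, "gripper": 1}, {"dx": 0, "dy": 0, "dz": 0, "ax": 0, "ay": 0, "az": 3, "gripper": 1}])

```text
time_s: 18.5
eef_pos: [0.5339, -0.1843, 0.1447]
eef_rot: [3.141, 0.001, 2.341]
force: [1.3, 0.1, 1.6]
finger_gap: 0.15
gripper_force: 83.3
```

```bash
python3 -c "
from h import *
s=read_state();print(s['ft_torque'],s['force'],s['eef_pos'],s['eef_rot'])"
```

```text
[ 0.04169021 -0.09879545  0.1927201 ] [1.32960734 0.06534001 1.62021177] [ 0.53394755 -0.18426028  0.14467407] [3.14141809e+00 1.35617257e-03 2.34143083e+00]
```

Call:
step_arm(moves=[{"dx": 0, "dy": 0, "dz": 0, "ax": 0, "ay": 0, "az": 4, "gripper": 1}, {"dx": 0, "dy": 0, "dz": 0, "ax": 0, "ay": 0, "az": 4, "gripper": 1}, {"dx": 0, "dy": 0, "dz": 0, "ax": 0, "ay": 0, "az": 4, "gripper": 1}, {"dx": 0, "dy": 0, "dz": 0, "ax": 0, "ay": 0, "az": 4, "gripper": 1}, {"dx": 0, "dy": 0, "dz": 0, "ax": 0, "ay": 0, "az": 4, "gripper": 1}, {"dx": 0, "dy": 0, "dz": 0, "ax": 0, "ay": 0, "az": 3, "gripper": 1}, {"dx": 0, "dy": 0, "dz": 0, "ax": 0, "ay": 0, "az": 2.5, "gripper": 1}, {"dx": 0, "dy": 0, "dz": 0, "ax": 0, "ay": 0, "az": 0, "gripper": 1}])

```text
time_s: 19.5
eef_pos: [0.5346, -0.1837, 0.1447]
eef_rot: [3.139, 0.0, 1.899]
force: [5.8, 2.2, 1.5]
finger_gap: 0.146
gripper_force: 83.1
```

Call:
step_arm(moves=[{"dx": 0, "dy": 0, "dz": 0, "ax": 0, "ay": 0, "az": 0, "gripper": 1}, {"dx": 0, "dy": 0, "dz": 0, "ax": 0, "ay": 0, "az": 0, "gripper": 1}, {"dx": 0, "dy": 0, "dz": 0, "ax": 0, "ay": 0, "az": 0, "gripper": 1}, {"dx": 0, "dy": 0, "dz": 0, "ax": 0, "ay": 0, "az": 0, "gripper": 1}, {"dx": 0, "dy": 0, "dz": 0, "ax": 0, "ay": 0, "az": 0, "gripper": 1}, {"dx": 0, "dy": 0, "dz": 0, "ax": 0, "ay": 0, "az": 0, "gripper": 1}, {"dx": 0, "dy": 0, "dz": 0, "ax": 0, "ay": 0, "az": 0, "gripper": 1}, {"dx": 0, "dy": 0, "dz": 0, "ax": 0, "ay": 0, "az": 0, "gripper": 1}])

```text
time_s: 20.5
eef_pos: [0.5346, -0.1837, 0.1447]
eef_rot: [3.139, 0.0, 1.899]
force: [5.9, 2.3, 1.6]
finger_gap: 0.142
gripper_force: 83.1
```

```bash
python3 -c "
from h import *
f('side','s6.png')
s=read_state();print(s['ft_torque'],s['force'],s['eef_pos'],s['eef_rot'],s['joint_vel'])
b=cv2.imread('pics/s6.png'); u,v,w,h=292,185,32,24
cv2.imwrite('pics/m6.png',cv2.resize(b[v-h:v+h,u-w:u+w],None,fx=10,fy=10,interpolation=cv2.INTER_CUBIC))"
```

```text
[ 0.55104292 -1.11305895  0.09693132] [4.89268022 2.01420774 1.45763171] [ 0.53459015 -0.18373459  0.14475078] [3.13927611e+00 4.36109794e-04 1.89904129e+00] [ 0.00083128 -0.00058203  0.00091956  0.00046831  0.00063908 -0.0007758 ]
```

View pics/m6.png

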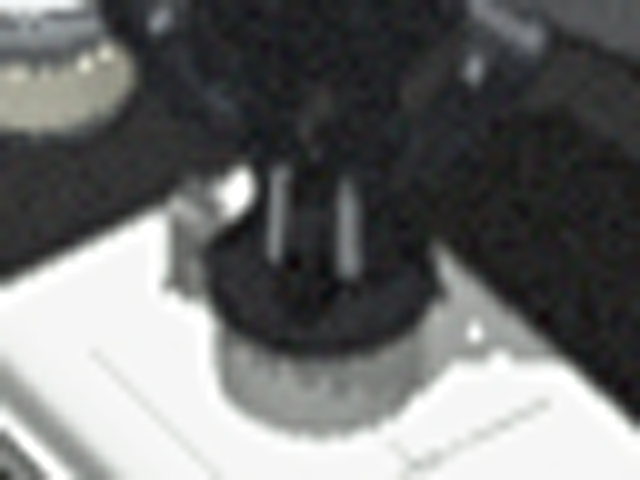

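The crop shows the cap seated on the rim, gripped, with the wing turned to about 49° from the notches. The arm is steady and the spring reaction is about 0.1 N m. I'm handing it in.

```bash
python3 -c "
from plant import *
print(close_job())"
```

```text
the job is handed in; nothing more can be done
None
```

The job is handed in with the winged cap fully down in the filler neck, turned clockwise about 49° at the wing (collar about 0.72 rad, estimated from wing angle and pin play), still gripped and steady; I never turned the wing far enough to reach the catch, and I saw no sign of anything else being moved, though `close_job()` returned no verdict.

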